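# Set out the paints and water for painting

### The job

Get the table ready for painting: centre the open water pot on the cork coaster that lies beside the canvas, and the large paint jar on the other coaster, beside the palette, with the small jar centred on top of its lid. Stand the bottle midway between the two coasters, on the straight line joining their centres. Keep all four upright, set them down rather than dropping them, let go of them, and leave the roll of tape and the lantern where they are.

Things in the scene. Friction and masses are not known exactly. Their poses are not given: they have to be found in the camera images.
- water_pot: Open white plastic pot, a straight round cup 58 mm in diameter and 80 mm high, wall 3.5 mm, empty, about 0.12 kg. Origin at the centre of its underside, z up.
- large_jar: Large round paint jar, beige, closed with a flat white screw lid: 62 mm in diameter (lid; body 60 mm), 58 mm high in all, the lid being the top 16 mm; about 0.25 kg. Origin at the centre of its underside, z up.
- small_jar: Small round paint jar of the same kind: 44 mm in diameter (lid; body 42 mm), 42 mm high in all, the lid being the top 13 mm; about 0.11 kg. Origin at the centre of its underside, z up.
- bottle: White squeeze bottle with a paper label and a narrow black cap: body 42 mm in diameter up to 64 mm high, then a neck and cap about 20 mm in diameter up to 90 mm; about 0.14 kg. Origin at the centre of its underside, z up.
- coaster_left: Round cork coaster, the one on the robot's left (larger y); 90 mm in diameter, 3 mm thick, fixed to the table. Origin at the centre of its underside, at table height; its top is 3 mm higher. Its y axis points along the line of centres, away from the other coaster; the centres are 320 mm apart, and the point midway lies on the bare, flat grey work mat, at table height.
- coaster_right: Round cork coaster, the one on the robot's right (smaller y), like the left one: 90 mm in diameter, 3 mm thick, fixed; origin at the centre of its underside.
- canvas: White rectangular painter's canvas, 240 by 180 mm and 16 mm thick, with a begun abstract painting, lying flat and fixed at one side of the table (left, y above 0, or right, y below 0, of both coasters). Origin at the centre of its underside.
- palette: Oval wooden palette, 240 by 170 mm and 6 mm thick, with dabs of dried paint, lying flat and fixed at the other side of the table from the canvas. Origin at the centre of its underside.
- tape_roll: Roll of paper tape lying flat, a ring 86 mm outside and 72 mm inside diameter, 22 mm high, loose; not to be moved. Origin at the centre of its underside.
- lantern: Small square black candle lantern with glass sides, 60 by 60 mm and 86 mm high, loose; not to be moved. Origin at the centre of its underside.
Mind the look-alikes: they are no part of the job. Leave any green look-alike of the bottle alone. What is shaped like the small_jar but yellow is not meant.

How it is judged:
By the outcome, as a careful person would: the job done as asked, in the order asked, and still so for the second after the job is handed in, with the robot touching nothing.
It also fails if it takes over 106 s, if anything falls off the work surface, if the arm or the gripper's body presses on something with over 40 N, if the wrist force passes 120 N, or if a joint passes its speed limit or range.

### The arm

A 6-joint arm with a two-finger parallel gripper is mounted at the origin on the work surface. World frame = base frame: x ahead of the robot, y to its left, z up, the work surface at z = 0. Lengths are in m, angles in rad, forces in N, time in s.
With the tool pointing down it reaches from about 0.325 to 0.75 m from the base axis. Payload 7.6 kg.
Tool frame: the origin (TCP) lies midway between the tips of the shut fingers; the grasp point (between the pads) lies r.grip_point_offset behind it (r.grip_point_offset is the distance from the TCP to the grasp point, in m); z points along the fingers, y is the line along which they close (so a half turn about z gives the same grasp; the last joint's range is limited). The gripper opens to 85 mm and grips with 20 to 120 N. Pads are 22 mm wide; open, the fingers measure 114 mm over their backs; the gripper's body (76 mm by 85 mm) begins 54 mm behind the grasp point. The pads swing forward as they close: fully open they stand 13 mm farther back than shut.
Start: joints at [-1.207, 0.052, 1.401, -0, 1.689, -0.07], TCP at [0.221, -0.476, 0.231] pointing down, gripper open.
Joint ranges: [-2.9, 2.9], [-0.91, 2.17], [0.12, 2.37], [-1.06, 4.2], [0.26, 2.73], [-2.93, 2.93]. Speed limits (rad/s): [2.57, 2.57, 3.01, 3.14, 3.14, 3.14].

### API

Orientations are given as a rotation vector (axis times angle).
In Python, from rig import r, imaging, workorder gives the robot as it stands. The module is installed in compiled form; this text tells all that it offers.
- The arm moves only by the tool jog_arm, never from a script. Its argument "moves" is a list of rows, each a list of 3 entries, a list of its own where there are three numbers: the shift along the tool's x, y, z in cm, then the turn about the tool's z in rad, then the gripper command: -1 is shut, 1 is fully open, values between are in proportion. In form: [[[x, y, z], spin, fingers], ...]. A call has 1 to 8 rows; each row shifts and turns the commanded pose from where the row before left it, along the tool's axes as they then stand; what a row does not reach is not made up. A row lasts 1/10 s, in which the tool goes at most 50 mm and 8.59 degrees, less where a joint would pass 70% of its speed; a pose out of reach is approached as far as the arm can. A call with a gripper value outside its range is refused whole. The fingers move at their own pace and stop on an object; "force" is the grip in N (left out, the last holds). Time passes only in rows, so rows that do not move let the fingers close. It gives the time, the measured TCP pose, the force, the opening and the grip force at its end, in the units of the state.
- r.sense(): the state, without advancing time (a new reading comes with each control period).
- imaging.capture(name): name is "scene" or "top"; returns a dict with "image" (420x560x3 uint8, red, green, blue), "fx", "fy", "cx", "cy" (pixels), "rvec" (rotation vector, rad) and "tvec" (3), from world to camera coordinates, as OpenCV has them. Camera axes: x right, y down, z forward; pixel columns grow to the right and rows downward; lengths in m; the calibration is good to about 2 mm. A picture is of the moment at which its call begins. There is no depth.
- workorder.sign_off(): hands the job in; it is judged then, once.
The state is a dict: "time_s": time; "joints": joint angles; "dq": joint speeds; "effort": joint torques, N m; "tool_pos": TCP position; "tool_rot": TCP orientation; "ft_force": force on the tool from outside, world axes, zero at the start; "torque": the same for the moment, N m; "gripper_width": finger opening in m; "gripper_force": force on a finger pad.
Only numpy, scipy, OpenCV 4.12 (cv2) and the standard library are available. Lean on these libraries where they do the work, as an engineer would, in place of code of your own. Each camera call takes 0.05 s, during which the arm holds its last target. There are 200 camera calls.

## Working session

There is one attempt and no reset: what is moved stays moved. The work goes in short steps, Python scripts to look and compute and a tool call to move; the robot and the scene stay as the last step left them, time stands still between calls to the robot, and variables do not carry over. Pictures are saved under pics/ and viewed, at most 14 in all, crops included, and the job is handed in when it is done.

Besides the shell and the picture viewer there is one more tool, called after "Request:" in YAML: its name, and indented under it one key for each argument. jog_arm: Moves the arm, as the interface text tells. Its arguments: {"type":"object","properties":{"moves":{"type":"array","items":{"type":"array"}},"force":{"type":"number"}},"required":["moves"]}

```bash
mkdir -p pics; python3 - <<'E'
from rig import r, imaging
import cv2, pickle
d={}
for n in("scene","top"):
    c=imaging.capture(n); d[n]=c
    cv2.imwrite(f"pics/{n}0.png",cv2.resize(c["image"][:,:,::-1],(784,588),interpolation=cv2.INTER_CUBIC))
    print(n,c["fx"],c["fy"],c["cx"],c["cy"],c["rvec"],c["tvec"])
pickle.dump(d,open("c0.pkl","wb"))
print(r.sense(), r.grip_point_offset)
E
```

```text
scene 526.0198471726272 526.0198471726272 281.77038332919585 206.53284560450453 [ 2.28549295  1.34341644 -0.39542711] [-0.28416502 -0.40063058  1.64740646]
top 416.0126509074968 416.0126509074968 280.46786637641384 209.25907837605774 [ 2.15678697 -2.10136647  0.14419049] [0.00392126 0.57905864 1.30339827]
{'time_s': 0.1, 'joints': array([-1.20730224e+00,  5.27439214e-02,  1.40161940e+00,  2.20607115e-06,
        1.68857884e+00, -7.02927336e-02]), 'dq': array([ 0.00037938,  0.00119667, -0.00259487,  0.00090237, -0.00080722,
       -0.00051017]), 'effort': array([ 3.11539761e-04, -3.82582283e+01, -3.60986674e+01, -6.90059960e-05,
        4.73996275e-03,  2.68079617e-05]), 'tool_pos': array([ 0.22059416, -0.47611784,  0.23057418]), 'tool_rot': array([-3.06668313e+00, -6.75773908e-01,  3.06118725e-04]), 'ft_force': array([-0.2826328 , -0.30604276,  0.08247639]), 'torque': array([-0.00481527, -0.00404874,  0.03598156]), 'gripper_force': 0.0, 'gripper_width': 0.08561498588964261} 0.0187
```

View pics/top0.png

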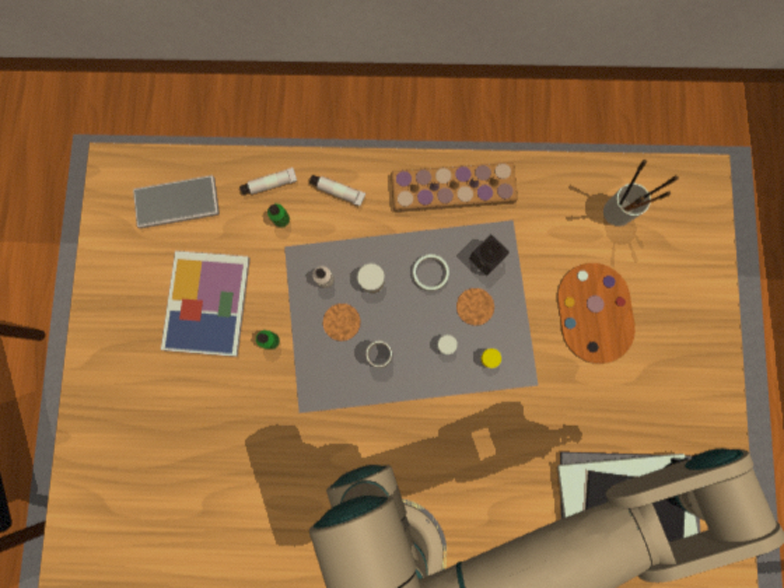

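View pics/scene0.png

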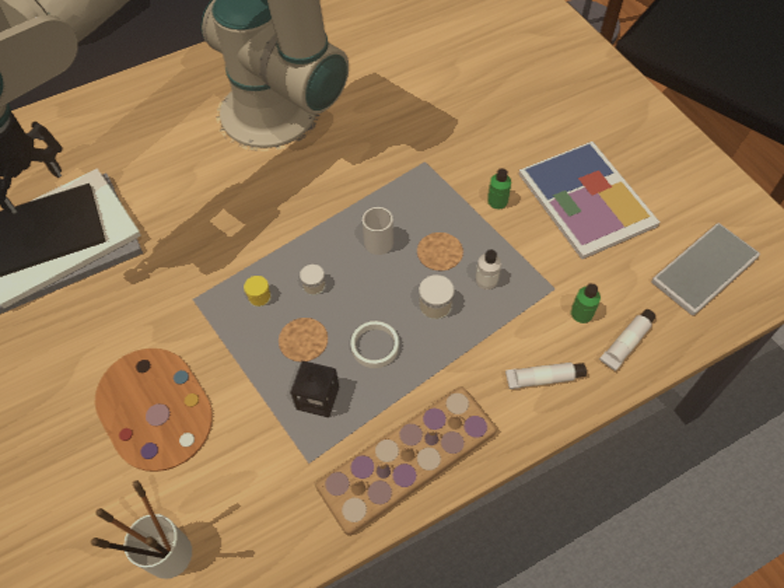

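The top view shows the canvas at left and the palette at right, so the pot goes to the left coaster (342,322) and the large jar to the right coaster (475,307).

Look-alikes, with top-view pixels:
- **Bottle:** the white one at (321,275). The green ones at (278,215) and (266,340) are decoys.
- **Small jar:** the white-lidded one at (447,345). The yellow one at (491,357) is not meant.
- **Large jar:** (371,278). The small jar has a similar lid but is smaller.
- **Pot:** (379,354). The brush cup at (630,200) and the tape at (430,271) are not meant.

Close crops next, to check the choice.

```bash
python3 - <<'E'
import cv2,pickle
d=pickle.load(open("c0.pkl","rb"))
a=d["top"]["image"][155:297,200:388,::-1]; cv2.imwrite("pics/topc.png",cv2.resize(a,None,fx=4,fy=4,interpolation=cv2.INTER_CUBIC))
a=d["scene"]["image"][115:315,160:400,::-1]; cv2.imwrite("pics/scenec.png",cv2.resize(a,None,fx=3,fy=3,interpolation=cv2.INTER_CUBIC)[:600])
E
```

```text
(no output)
```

View pics/topc.png

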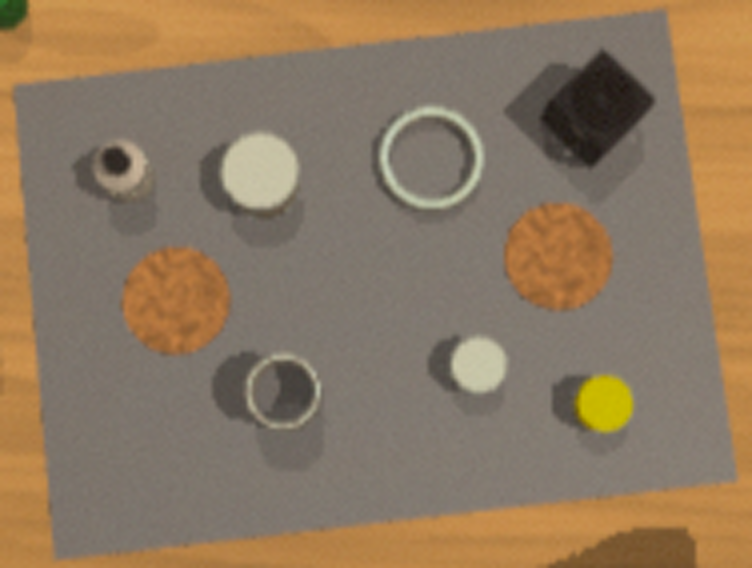

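View pics/scenec.png

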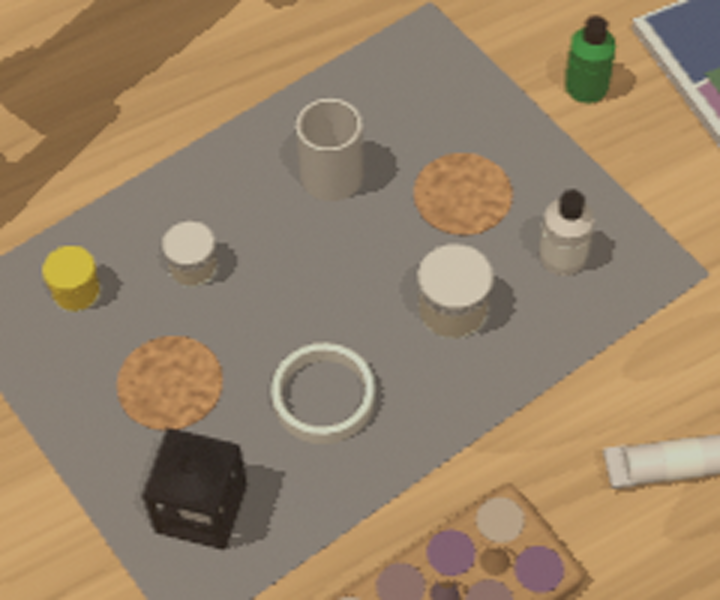

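The crops confirm the choices. Top crop: bottle at (120,165) with black cap and white body, large jar (260,171), pot (283,391), small jar (478,364), coasters (177,301) and (559,257). In the scene crop the same items sit at (567,235), (455,275), (329,125), (189,243), (463,193) and (171,382).

```bash
cat > m.py <<'E'
import cv2,numpy as np
def P(c):
    R=cv2.Rodrigues(np.array(c["rvec"],float))[0]; K=np.array([[c["fx"],0,c["cx"]],[0,c["fy"],c["cy"]],[0,0,1]])
    return K@np.c_[R,np.array(c["tvec"],float)]
def tri(cs,uv):
    X=cv2.triangulatePoints(P(cs[0]),P(cs[1]),np.float64(uv[0]).reshape(2,1),np.float64(uv[1]).reshape(2,1))[:,0]; X=X[:3]/X[3]
    e=[np.linalg.norm(proj(c,X)-u) for c,u in zip(cs,uv)]
    return X,e
def proj(c,X):
    q=P(c)@np.r_[X,1]; return q[:2]/q[2]
def onplane(c,uv,z):
    M=P(c); H=np.c_[M[:,:2],M[:,2]*z+M[:,3]]; q=np.linalg.solve(H,np.r_[uv,1]); return q[:2]/q[2]
def flood(c,uv,tol,s=4):
    im=cv2.GaussianBlur(cv2.resize(c["image"],None,fx=s,fy=s,interpolation=cv2.INTER_CUBIC),(0,0),2)
    m=np.zeros((im.shape[0]+2,im.shape[1]+2),np.uint8); p=tuple(int(round((v+.5)*s-.5)) for v in uv)
    cv2.floodFill(im,m,p,0,(tol,)*3,(tol,)*3,4|cv2.FLOODFILL_FIXED_RANGE|cv2.FLOODFILL_MASK_ONLY|(255<<8))
    k=max(cv2.findContours(m[1:-1,1:-1],cv2.RETR_EXTERNAL,cv2.CHAIN_APPROX_NONE)[0],key=cv2.contourArea)
    (a,b),ax,_=cv2.fitEllipse(cv2.convexHull(k)); return np.array([(a+.5)/s-.5,(b+.5)/s-.5]),np.array(ax)/s
E
python3 - <<'E'
from m import *; import pickle
d=pickle.load(open("c0.pkl","rb")); T,S=d["top"],d["scene"]
t=lambda x,y:np.array([200+(x+.5)/4-.5,155+(y+.5)/4-.5]); s=lambda x,y:np.array([160+(x+.5)/3-.5,115+(y+.5)/3-.5])
np.set_printoptions(precision=4,suppress=True)
for n,a,b,tol in [("cl",t(177,301),s(463,193),45),("cr",t(559,257),s(171,382),45),("large",t(260,171),s(455,275),30),("small",t(478,364),s(189,243),30),("yel",t(605,403),s(70,265),30),("cap",t(117,160),s(572,205),25)]:
    for q in(tol,):
        A,ax=flood(T,a,q);B,bx=flood(S,b,q); X,e=tri((T,S),(A,B)); print(n,A-a,ax,B-b,bx,X,e)
for n,a,b in [("pot",t(283,391),s(329,125)),("tape",t(431,158),s(324,389)),("captop",t(116,159),s(572,201)),("cl",t(177,301),s(463,193)),("cr",t(559,257),s(171,382)),("lant",t(612,93),s(203,458))]:
    print(n,*tri((T,S),(a,b)))
print("bottle base scene-> body bottom edge",onplane(S,s(565,272),0))
E
```

```text
cl [-0.2945 -0.2976] [28.7916 29.6115] [ 0.1342 -0.0509] [29.1371 35.7123] [ 0.5149  0.1419 -0.0022] [np.float64(0.15362444770858316), np.float64(0.11668491311164825)]
cr [-0.2571 -0.3107] [28.6471 29.2174] [-1.156  -0.2386] [33.0359 39.0039] [ 0.5592 -0.177  -0.0006] [np.float64(0.22305958489394503), np.float64(0.1817832823935705)]
large [-0.0643 -0.2423] [17.9821 18.4246] [-0.0366  0.0329] [20.6674 24.2064] [0.6159 0.0715 0.0545] [np.float64(0.023101642485345714), np.float64(0.01845251531120083)]
small [0.2799 0.0258] [13.0438 13.1333] [-0.3844 -0.2796] [13.815  16.8123] [ 0.4648 -0.1087  0.0386] [np.float64(0.12255337502399036), np.float64(0.09429234813080073)]
yel [-0.0514 -0.0125] [12.6854 13.0894] [-0.7308  0.6758] [14.0719 17.2186] [ 0.4364 -0.2098  0.0378] [np.float64(0.02688662410028919), np.float64(0.02075985725234571)]
cap [-0.4985  0.1495] [5.3539 6.2452] [-0.1007 -0.1629] [7.7593 9.533 ] [0.6163 0.1855 0.0784] [np.float64(0.026014447133267827), np.float64(0.02034339803554564)]
pot [0.4374 0.0467 0.0738] [np.float64(0.2035157660883487), np.float64(0.15013340127076621)]
tape [ 0.6375 -0.0678  0.0135] [np.float64(0.25943703082587827), np.float64(0.2149284880302402)]
captop [0.6166 0.1844 0.0848] [np.float64(0.17754767575547528), np.float64(0.1387373313393843)]
cl [ 0.5142  0.1415 -0.0031] [np.float64(0.32211222876223067), np.float64(0.2445659921487547)]
cr [ 0.5594 -0.1758 -0.0032] [np.float64(0.5194293708814216), np.float64(0.4234863264186354)]
lant [ 0.6802 -0.198   0.0938] [np.float64(3.0284250209450145), np.float64(2.6112143147160864)]
bottle base scene-> body bottom edge [0.6333 0.1764]
```

```bash
python3 - <<'E'
from m import *; import pickle
d=pickle.load(open("c0.pkl","rb")); T,S=d["top"],d["scene"]
t=lambda x,y:np.array([200+(x+.5)/4-.5,155+(y+.5)/4-.5]); s=lambda x,y:np.array([160+(x+.5)/3-.5,115+(y+.5)/3-.5])
np.set_printoptions(precision=4,suppress=True)
for n,a,b,tol,z in [("cl",t(177,301),s(463,193),45,.003),("cr",t(559,257),s(171,382),45,.003),("large",t(260,171),s(455,275),30,.058),("small",t(478,364),s(189,243),30,.042),("pot",t(283,391),s(329,125),0,.08),("captop",t(116,159),s(572,201),0,.09)]:
    A,B=(flood(T,a,tol)[0],flood(S,b,tol)[0]) if tol else (a,b)
    A,B=(a,b) if n=="cr" else (A,B)
    print(n,onplane(T,A,z),onplane(S,B,z))
E
```

```text
cl [0.5141 0.1409] [0.5179 0.1403]
cr [ 0.558  -0.1767] [ 0.563  -0.1755]
large [0.6152 0.0712] [0.6177 0.0703]
small [ 0.4645 -0.1088] [ 0.4671 -0.1091]
pot [0.4368 0.0458] [0.4417 0.0451]
captop [0.6154 0.1831] [0.6194 0.1824]
```

Request:
jog_arm:
  moves:
    - [[0,0,0],0.145,1]
    - [[0,0,0],0.145,1]
    - [[0,0,0],0.144,1]
  force: 35

```text
time_s: 0.4
tool_pos: [0.2206, -0.4762, 0.2308]
tool_rot: [-3.141, 0.01, 0.001]
ft_force: [-0.2, 0.5, 0.5]
gripper_width: 0.0854
gripper_force: 0.0
```

Request:
jog_arm:
  moves:
    - [[1.4,-3.5,0],0,1]
    - [[1.4,-3.5,0],0,1]
    - [[1.4,-3.5,0],0,1]
    - [[1.4,-3.5,0],0,1]
    - [[1.4,-3.5,0],0,1]
    - [[1.4,-3.5,0],0,1]
    - [[1.4,-3.5,0],0,1]
    - [[1.4,-3.5,0],0,1]

```text
time_s: 1.2
tool_pos: [0.3329, -0.1949, 0.2311]
tool_rot: [-3.142, 0.001, 0.0]
ft_force: [0.9, 0.3, 0.8]
gripper_width: 0.0855
gripper_force: 0.0
```

Request:
jog_arm:
  moves:
    - [[1.5,-3.5,0],0,1]
    - [[1.5,-3.5,0],0,1]
    - [[1.5,-3.5,0],0,1]
    - [[1.5,-3.5,0.5],0,1]
    - [[1.5,-3.5,1],0,1]
    - [[1.5,-3.5,1],0,1]
    - [[1,-3,1],0,1]
    - [[0,0,0],0,1]

```text
time_s: 2.0
tool_pos: [0.4324, 0.0463, 0.1942]
tool_rot: [-3.141, -0.006, 0.006]
ft_force: [0.1, -0.6, -0.6]
gripper_width: 0.0852
gripper_force: 0.0
```

Request:
jog_arm:
  moves:
    - [[0.7,0.1,2.5],0,1]
    - [[0,0,2.5],0,1]
    - [[0,0,2.5],0,1]
    - [[0,0,2.5],0,1]
    - [[0,0,2.5],0,1]
    - [[0,0,2],0,1]
    - [[0,0,1.4],0,1]
    - [[0,0,0],0,1]

```text
time_s: 2.8
tool_pos: [0.4382, 0.0419, 0.0354]
tool_rot: [3.141, -0.001, -0.007]
ft_force: [-0.1, 0.6, 0.6]
gripper_width: 0.0854
gripper_force: 0.0
```

Request:
jog_arm:
  moves:
    - [[0,0,0],0,0]
    - [[0,0,0],0,-0.5]
    - [[0,0,0],0,-0.5]
    - [[0,0,0],0,-1]
    - [[0,0,0],0,-1]
    - [[0,0,0],0,-1]

```text
time_s: 3.4
tool_pos: [0.4407, 0.0425, 0.0386]
tool_rot: [3.141, -0.0, 0.004]
ft_force: [-1.0, -0.7, 6.3]
gripper_width: 0.056
gripper_force: 38.1
```

Request:
jog_arm:
  moves:
    - [[0,0,-1],0,-1]
    - [[0,0,-2],0,-1]
    - [[0,0,-2],0,-1]
    - [[1.5,-2,-1],0,-1]
    - [[2.4,-3,0],0,-1]
    - [[2.4,-3,0],0,-1]
    - [[1.3,-1.7,0],0,-1]
    - [[0,0,0],0,-1]

```text
time_s: 4.2
tool_pos: [0.5166, 0.1414, 0.0975]
tool_rot: [-3.141, -0.003, -0.0]
ft_force: [0.6, 0.4, -1.1]
gripper_width: 0.0561
gripper_force: 37.6
```

```bash
python3 - <<'E'
from m import *; from rig import r,imaging; import pickle
print([np.round(r.sense()["tool_pos"],4)])
d={n:imaging.capture(n) for n in("top","scene")}; pickle.dump(d,open("c1.pkl","wb"))
print([np.round(r.sense()["tool_pos"],4)])
o=[]
for n,c in d.items():
    u=proj(c,[.516,.1406,.08]).astype(int); x,y=u-[50,55]; x,y=max(x,0),max(y,0); print(n,x,y)
    o.append(cv2.resize(c["image"][y:y+110,x:x+100,::-1],None,fx=4,fy=4,interpolation=cv2.INTER_CUBIC))
cv2.imwrite("pics/held1.png",np.hstack(o))
E
```

```text
[array([0.5166, 0.1414, 0.0975])]
[array([0.5154, 0.1395, 0.0971])]
top 191 171
scene 264 106
```

View pics/held1.png

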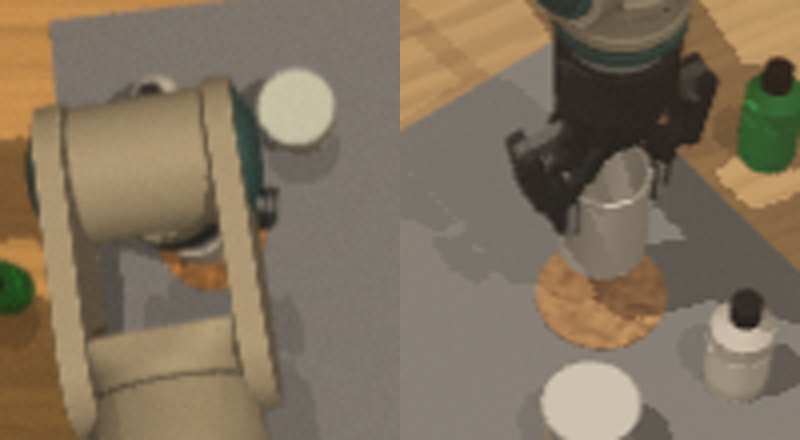

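The scene crop shows the pot upright in the jaws above the left coaster. The top view is blocked by the arm, so I lower now and check after release.

Request:
jog_arm:
  moves:
    - [[0,0,1.5],0,-1]
    - [[0,0,1.5],0,-1]
    - [[0,0,1.3],0,-1]
    - [[0,0,0.7],0,-1]
    - [[0,0,0.4],0,-1]
    - [[0,0,0],0,-1]
    - [[0,0,0.1],0,-1]
    - [[0,0,0],0,-1]

```text
time_s: 5.1
tool_pos: [0.5161, 0.1396, 0.0427]
tool_rot: [-3.142, 0.0, -0.001]
ft_force: [0.4, 0.3, -0.6]
gripper_width: 0.056
gripper_force: 37.7
```

Request:
jog_arm:
  moves:
    - [[0,0,0.1],0,-1]
    - [[0,0,0],0,-1]
    - [[0,0,0],0,-1]

```text
time_s: 5.4
tool_pos: [0.5161, 0.1397, 0.0417]
tool_rot: [-3.141, 0.0, -0.001]
ft_force: [0.8, 0.3, 1.3]
gripper_width: 0.0562
gripper_force: 37.6
```

Request:
jog_arm:
  moves:
    - [[0,0,0.1],0,-1]
    - [[0,0,0],0,-1]
    - [[0,0,0],0,-1]

```text
time_s: 5.7
tool_pos: [0.5162, 0.1396, 0.0417]
tool_rot: [-3.142, 0.0, -0.002]
ft_force: [-4.0, -0.9, 8.0]
gripper_width: 0.0562
gripper_force: 38.5
```

Request:
jog_arm:
  moves:
    - [[0,0,0],0,0]
    - [[0,0,0],0,1]
    - [[0,0,0],0,1]
    - [[0,0,0],0,1]
    - [[0,0,0],0,1]
    - [[0,0,-2],0,1]
    - [[0,0,-4],0,1]
    - [[0,0,-4],0,1]

```text
time_s: 6.5
tool_pos: [0.5152, 0.1394, 0.1406]
tool_rot: [3.141, -0.0, -0.003]
ft_force: [0.1, 0.5, 0.1]
gripper_width: 0.0855
gripper_force: 0.0
```

Request:
jog_arm:
  moves:
    - [[0,0,-3],0,1]
    - [[0,4,-2],0,1]
    - [[0,4.5,0],0,1]
    - [[0,4.5,0],0,1]
    - [[0,4.5,0],0,1]
    - [[0,4.5,0],0,1]
    - [[0,4,0],0,1]

```text
time_s: 7.2
tool_pos: [0.5154, -0.1225, 0.1903]
tool_rot: [3.141, -0.001, 0.0]
ft_force: [0.2, 0.2, 0.6]
gripper_width: 0.0853
gripper_force: 0.0
```

```bash
python3 - <<'E'
from m import *; from rig import r,imaging; import pickle
d={n:imaging.capture(n) for n in("top","scene")}; pickle.dump(d,open("c1.pkl","wb"))
o=[]
for n,c in d.items():
    u=proj(c,[.516,.1406,.04]).astype(int); x,y=u-[50,55]; x,y=max(x,0),max(y,0); print(n,x,y)
    o.append(cv2.resize(c["image"][y:y+110,x:x+100,::-1],None,fx=4,fy=4,interpolation=cv2.INTER_CUBIC))
cv2.imwrite("pics/placed1.png",np.hstack(o))
E
```

```text
top 192 172
scene 264 115
```

View pics/placed1.png

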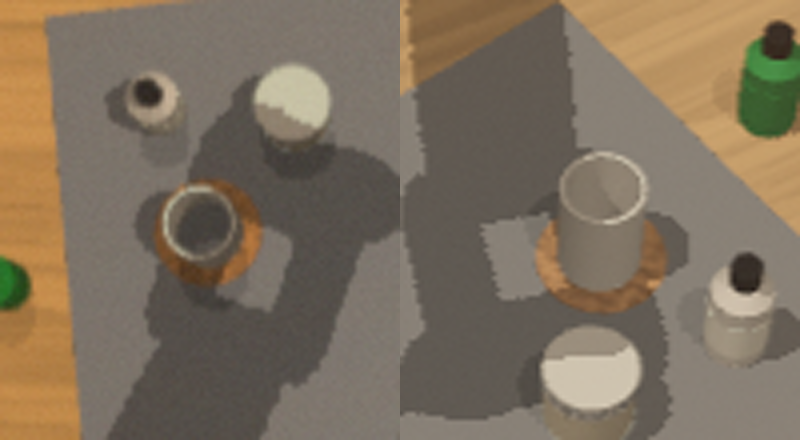

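```bash
python3 - <<'E'
from m import *; import pickle
d=pickle.load(open("c1.pkl","rb"))
f=lambda o,x,y:np.array([o[0]+(x+.5)/4-.5,o[1]+(y+.5)/4-.5])
A,B=f((192,172),200,224),f((264,115),203,187)
print(onplane(d["top"],A,.083),onplane(d["scene"],B,.083),tri((d["top"],d["scene"]),(A,B)))
E
```

```text
[0.51158417 0.13828611] [0.5160547  0.13864428] (array([0.51263902, 0.14003364, 0.07776302]), [np.float64(0.3864736958472925), np.float64(0.2902675698219739)])
```

Rim centre is at (200,224) in the top crop and (203,187) in the scene crop. The pot is upright but about 3 mm short of centre, so I'll refine that at the end. The large jar is next.

Request:
jog_arm:
  moves:
    - [[2,-3.9,0],0,1]
    - [[2,-3.9,0],0,1]
    - [[2,-3.9,0],0,1]
    - [[2,-3.9,0],0,1]
    - [[2.1,-3.8,0],0,1]
    - [[0,0,3],0,1]
    - [[0,0,3],0,1]
    - [[0,0,0],0,1]

```text
time_s: 8.1
tool_pos: [0.6141, 0.0745, 0.1248]
tool_rot: [3.141, 0.002, -0.015]
ft_force: [-1.5, 0.2, -0.9]
gripper_width: 0.0854
gripper_force: 0.0
```

Request:
jog_arm:
  moves:
    - [[0,0,2],0,1]
    - [[0,0,3],0,1]
    - [[0,0,3],0,1]
    - [[0,0,2],0,1]
    - [[0,0,0.7],0,1]
    - [[0,0,0],0,1]

```text
time_s: 8.7
tool_pos: [0.6168, 0.0736, 0.0237]
tool_rot: [3.142, -0.0, -0.001]
ft_force: [0.0, 0.6, 0.2]
gripper_width: 0.0855
gripper_force: 0.0
```

Request:
jog_arm:
  moves:
    - [[0,0,0],0,0]
    - [[0,0,0],0,-0.5]
    - [[0,0,0],0,-0.5]
    - [[0,0,0],0,-1]
    - [[0,0,0],0,-1]
    - [[0,0,0],0,-1]

```text
time_s: 9.3
tool_pos: [0.6182, 0.0735, 0.0259]
tool_rot: [3.142, -0.0, 0.006]
ft_force: [-0.1, -0.2, 5.9]
gripper_width: 0.0609
gripper_force: 38.5
```

Request:
jog_arm:
  moves:
    - [[0,0,-1],0,-1]
    - [[0,0,-2],0,-1]
    - [[0,0,-2],0,-1]
    - [[-1,1.9,-2],0,-1]
    - [[-1,4,0],0,-1]
    - [[-1,4,0],0,-1]
    - [[-1,4,0],0,-1]
    - [[-1,4,0],0,-1]

```text
time_s: 10.1
tool_pos: [0.5661, -0.1068, 0.0939]
tool_rot: [3.142, 0.0, 0.0]
ft_force: [0.6, 0.2, -2.5]
gripper_width: 0.0607
gripper_force: 38.7
```

Request:
jog_arm:
  moves:
    - [[-0.6,4,0],0,-1]
    - [[0,3,0],0,-1]
    - [[0,0,0],0,-1]
    - [[0,0,0],0,-1]
    - [[0,0,0],0,-1]

```text
time_s: 10.6
tool_pos: [0.5609, -0.1745, 0.0935]
tool_rot: [-3.141, -0.001, 0.0]
ft_force: [-0.4, 0.9, -3.3]
gripper_width: 0.0609
gripper_force: 38.8
```

Total lift was 7.0 cm, so contact on the coaster is expected after 6.7 cm.

Request:
jog_arm:
  moves:
    - [[0,0,1.5],0,-1]
    - [[0,0,2],0,-1]
    - [[0,0,1.7],0,-1]
    - [[0,0,0.8],0,-1]
    - [[0,0,0.4],0,-1]
    - [[0,0,0.1],0,-1]
    - [[0,0,0],0,-1]
    - [[0,0,0],0,-1]

```text
time_s: 11.4
tool_pos: [0.5612, -0.1751, 0.0289]
tool_rot: [3.142, 0.0, 0.002]
ft_force: [-1.3, 3.3, 2.5]
gripper_width: 0.0609
gripper_force: 38.9
```

Request:
jog_arm:
  moves:
    - [[0,0,0.1],0,-1]
    - [[0,0,0],0,-1]
    - [[0,0,0],0,-1]

```text
time_s: 11.7
tool_pos: [0.5613, -0.1751, 0.0289]
tool_rot: [-3.141, -0.0, -0.002]
ft_force: [-5.2, 3.8, 8.3]
gripper_width: 0.061
gripper_force: 39.7
```

Request:
jog_arm:
  moves:
    - [[0,0,0],0,0]
    - [[0,0,0],0,1]
    - [[0,0,0],0,1]
    - [[0,0,0],0,1]
    - [[0,0,0],0,1]
    - [[0,0,-2],0,1]
    - [[0,0,-4],0,1]
    - [[0,0,-4],0,1]

```text
time_s: 12.5
tool_pos: [0.5602, -0.1753, 0.1276]
tool_rot: [-3.141, 0.001, 0.003]
ft_force: [0.7, -1.3, -0.1]
gripper_width: 0.0856
gripper_force: 0.0
```

Request:
jog_arm:
  moves:
    - [[0,0,-3],0,1]
    - [[-2,-4,-2],0,1]
    - [[-2,-4.5,0],0,1]
    - [[-2,-4.5,0],0,1]
    - [[0,-4.5,0],0,1]
    - [[0,-4.5,0],0,1]
    - [[0,-3,0],0,1]

```text
time_s: 13.2
tool_pos: [0.5004, 0.0771, 0.1775]
tool_rot: [-3.141, -0.002, -0.001]
ft_force: [0.5, -0.3, -0.1]
gripper_width: 0.0851
gripper_force: 0.0
```

```bash
python3 - <<'E'
from m import *; from rig import r,imaging; import pickle
d={n:imaging.capture(n) for n in("top","scene")}; pickle.dump(d,open("c2.pkl","wb"))
o=[]
for n,c in d.items():
    u=proj(c,[.52,-.1606,.03]).astype(int); x,y=u-[50,55]; x,y=max(x,0),max(y,0); print(n,x,y)
    o.append(cv2.resize(c["image"][y:y+110,x:x+100,::-1],None,fx=4,fy=4,interpolation=cv2.INTER_CUBIC))
    # automatic: large lid
    p=proj(c,[.5585 if n=="top" else .562,-.1765,.061]); A,ax=flood(c,p,30); print(n,ax,onplane(c,A,.061))
    p=proj(c,[.4645 if n=="top" else .467,-.1088,.042]); A,ax=flood(c,p,30); print("small",ax,onplane(c,A,.042))
cv2.imwrite("pics/placed2.png",np.hstack(o))
E
```

```text
top 285 174
top [18.46744156 18.67292213] [ 0.55805519 -0.17556693]
small [13.01279449 13.15516949] [ 0.46447967 -0.10884054]
scene 163 166
scene [21.56428719 25.1534481 ] [ 0.56096366 -0.17623338]
small [13.79534531 16.81354523] [ 0.4670517  -0.10907535]
```

View pics/placed2.png

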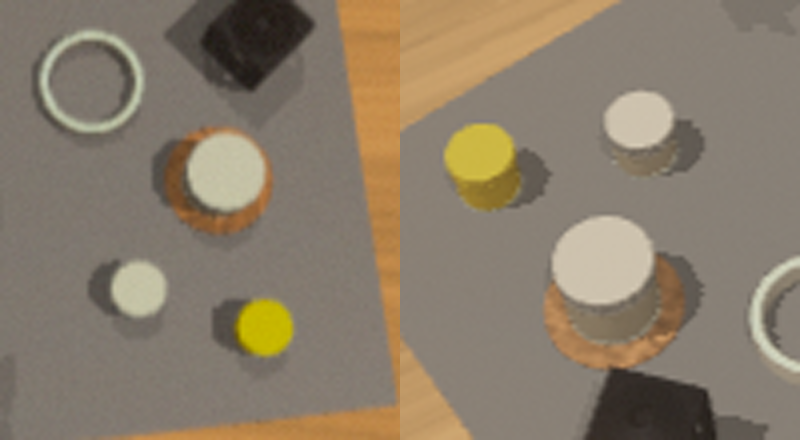

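In the crop the large jar stands upright on the right coaster: lid at top crop (226,172), coaster (219,180). It is about 1 mm off centre once height parallax is taken out. Next is the small jar, top crop (139,289).

Request:
jog_arm:
  moves:
    - [[-0.7,3.7,0],0,1]
    - [[-0.7,3.7,0],0,1]
    - [[-0.7,3.7,0],0,1]
    - [[-0.6,3.7,0],0,1]
    - [[-0.6,3.7,0],0,1]
    - [[0,0,3],0,1]
    - [[0,0,3],0,1]
    - [[0,0,0],0,1]

```text
time_s: 14.1
tool_pos: [0.4651, -0.1108, 0.1132]
tool_rot: [-3.139, 0.003, 0.012]
ft_force: [-0.7, 0.3, -0.0]
gripper_width: 0.0851
gripper_force: 0.0
```

Request:
jog_arm:
  moves:
    - [[0,0,3],0,1]
    - [[0,0,3],0,1]
    - [[0,0,2.5],0,1]
    - [[0,0,1.5],0,1]
    - [[0,0,0.5],0,1]
    - [[0,0,0],0,1]

```text
time_s: 14.7
tool_pos: [0.4681, -0.1107, 0.013]
tool_rot: [3.141, -0.0, 0.0]
ft_force: [-0.6, 0.7, 0.3]
gripper_width: 0.0855
gripper_force: 0.0
```

Request:
jog_arm:
  moves:
    - [[0,0,0],0,0.2]
    - [[0,0,0],0,0.2]
    - [[0,0,0],0,0.2]

```text
time_s: 15.0
tool_pos: [0.4684, -0.1106, 0.0133]
tool_rot: [3.141, -0.0, 0.003]
ft_force: [-0.3, -0.1, 0.1]
gripper_width: 0.0514
gripper_force: 0.0
```

Request:
jog_arm:
  moves:
    - [[0,-0.2,0],0,0.1]
    - [[0,0,0],0,-0.2]
    - [[0,0,0],0,-1]
    - [[0,0,0],0,-1]
    - [[0,0,0],0,-1]
    - [[0,0,0],0,-1]

```text
time_s: 15.6
tool_pos: [0.4681, -0.1082, 0.0129]
tool_rot: [-3.141, 0.0, -0.001]
ft_force: [-2.1, 2.2, 6.1]
gripper_width: 0.0431
gripper_force: 35.3
```

Request:
jog_arm:
  moves:
    - [[0,0,-1],0,-1]
    - [[0,0,-3],0,-1]
    - [[0,0,-4],0,-1]
    - [[0,0,-3],0,-1]
    - [[0,0,0],0,-1]
    - [[0,0,0],0,-1]
    - [[0,0,0],0,-1]

```text
time_s: 16.3
tool_pos: [0.4669, -0.1082, 0.1209]
tool_rot: [-3.141, 0.0, 0.004]
ft_force: [0.3, 0.6, -2.2]
gripper_width: 0.043
gripper_force: 35.9
```

Request:
jog_arm:
  moves:
    - [[2,1.4,0],0,-1]
    - [[3,2.1,0],0,-1]
    - [[3,2.1,0],0,-1]
    - [[1.4,1.1,0],0,-1]
    - [[0,0,0],0,-1]
    - [[0,0,0],0,-1]
    - [[0,0,0],0,-1]

```text
time_s: 17.0
tool_pos: [0.5609, -0.1748, 0.1215]
tool_rot: [-3.141, -0.0, 0.003]
ft_force: [0.6, 0.6, -0.1]
gripper_width: 0.0427
gripper_force: 35.9
```

```bash
python3 - <<'E'
from m import *; from rig import r,imaging; import pickle
d={n:imaging.capture(n) for n in("top","scene")}; pickle.dump(d,open("c3.pkl","wb"))
s=[r.sense()]; print(s[0]["tool_pos"])
o=[]
for n,c in d.items():
    u=proj(c,[.56,-.1756,.1]).astype(int); x,y=u-[50,55]; x,y=max(x,0),max(y,0); print(n,x,y)
    o.append(cv2.resize(c["image"][y:y+110,x:x+100,::-1],None,fx=4,fy=4,interpolation=cv2.INTER_CUBIC))
cv2.imwrite("pics/held3.png",np.hstack(o))
E
```

```text
[ 0.56120238 -0.17488292  0.12217214]
top 292 159
scene 161 167
```

View pics/held3.png

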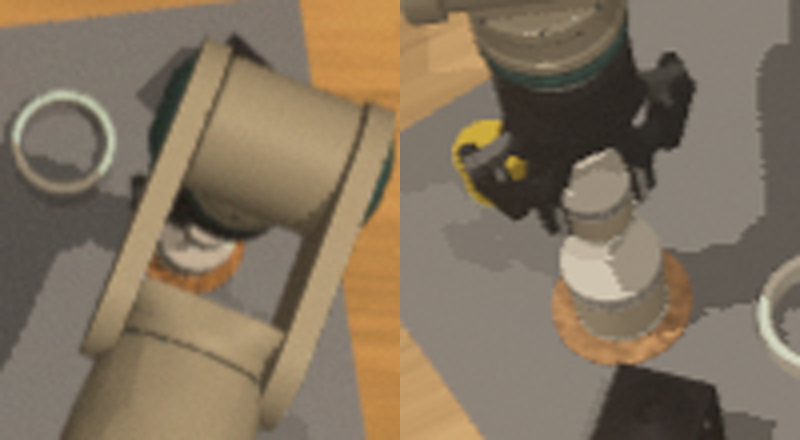

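The small jar is held upright above the large jar's lid, at (600,200) over (612,260). Expected lowering is 4.9 cm.

Request:
jog_arm:
  moves:
    - [[0,0,1.5],0,-1]
    - [[0,0,1.7],0,-1]
    - [[0,0,0.9],0,-1]
    - [[0,0,0.5],0,-1]
    - [[0,0,0.1],0,-1]
    - [[0,0,0],0,-1]
    - [[0,0,0],0,-1]

```text
time_s: 17.8
tool_pos: [0.5622, -0.1756, 0.0761]
tool_rot: [3.141, -0.0, 0.002]
ft_force: [1.2, -0.3, -0.9]
gripper_width: 0.0427
gripper_force: 35.9
```

Request:
jog_arm:
  moves:
    - [[0,0,0.1],0,-1]
    - [[0,0,0],0,-1]
    - [[0,0,0],0,-1]

```text
time_s: 18.1
tool_pos: [0.5618, -0.1755, 0.0745]
tool_rot: [3.141, -0.0, 0.0]
ft_force: [-0.1, 0.2, -1.2]
gripper_width: 0.0427
gripper_force: 35.9
```

Request:
jog_arm:
  moves:
    - [[0,0,0.1],0,-1]
    - [[0,0,0],0,-1]
    - [[0,0,0],0,-1]

```text
time_s: 18.4
tool_pos: [0.562, -0.1755, 0.074]
tool_rot: [3.141, -0.0, 0.001]
ft_force: [-1.9, 0.6, 5.6]
gripper_width: 0.0428
gripper_force: 36.2
```

Request:
jog_arm:
  moves:
    - [[0,0,0],0,0.2]
    - [[0,0,0],0,0.6]
    - [[0,0,0],0,0.6]
    - [[0,0,0],0,0.6]
    - [[0,0,-1],0,0.6]
    - [[0,0,-3],0,0.6]
    - [[0,0,-4],0,1]
    - [[0,0,-4],0,1]

```text
time_s: 19.2
tool_pos: [0.5615, -0.1754, 0.1952]
tool_rot: [3.142, -0.0, -0.0]
ft_force: [0.3, -0.3, 0.8]
gripper_width: 0.0855
gripper_force: 0.0
```

Request:
jog_arm:
  moves:
    - [[-2,-4,0],0,1]
    - [[-3,-4,0],0,1]
    - [[-3,-4,0],0,1]
    - [[-3,-4,0],0,1]
    - [[-2,-2,0],0,1]

```text
time_s: 19.7
tool_pos: [0.4302, 0.0068, 0.1942]
tool_rot: [-3.141, -0.003, -0.002]
ft_force: [0.2, 0.1, 0.1]
gripper_width: 0.0858
gripper_force: 0.0
```

```bash
python3 - <<'E'
from m import *; from rig import r,imaging; import pickle
d={n:imaging.capture(n) for n in("top","scene")}; pickle.dump(d,open("c4.pkl","wb"))
o=[]
for n,c in d.items():
    k=0 if n=="top" else .003
    p=proj(c,[.558+k,-.176,.103]); A,ax=flood(c,p,30); print(n,ax,onplane(c,A,.103))
    row=[]
    for q in([.56,-.176,.08],[.56,.16,.06]):
        u=proj(c,q).astype(int); x,y=u-[45,36]; print(n,x,y)
        row.append(cv2.resize(c["image"][y:y+72,x:x+95,::-1],None,fx=4,fy=4,interpolation=cv2.INTER_CUBIC))
    o.append(np.hstack(row))
cv2.imwrite("pics/placed4.png",np.vstack(o))
E
```

```text
top [16.31491661 18.02322197] [ 0.55239596 -0.17332465]
top 297 178
top 191 177
scene [15.40533352 18.54849815] [ 0.56078595 -0.17667051]
scene 167 190
scene 284 139
```

View pics/placed4.png

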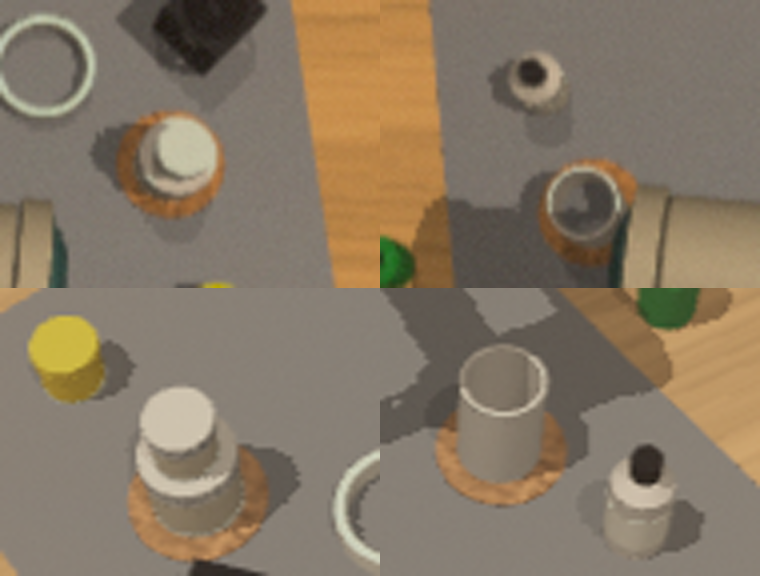

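```bash
python3 - <<'E'
from m import *; import pickle
d=pickle.load(open("c4.pkl","rb")); T,S=d["top"],d["scene"]
f=lambda o,x,y:np.array([o[0]+(x+.5)/4-.5,o[1]+(y+.5)/4-.5])
print("small top",onplane(T,f((297,178),187,147),.103))
print("cap",onplane(T,f((191,177),151,70),.09),onplane(S,f((284,139),268,165),.09))
print("shoulder",onplane(T,f((191,177),157,78),.064),onplane(S,f((284,139),262,196),.064))
print("pot",onplane(T,f((191,177),204,203),.083),onplane(S,f((284,139),123,92),.083))
print("coaster cl", onplane(S,f((284,139),121,163),.003), "bottle base front", onplane(S,f((284,139),258,267),0))
E
```

```text
small top [ 0.55845042 -0.17710673]
cap [0.61616537 0.18393739] [0.61518544 0.18603337]
shoulder [0.61473562 0.18276784] [0.61987406 0.18142781]
pot [0.51237207 0.13831946] [0.51674674 0.13823334]
coaster cl [0.51876758 0.13893429] bottle base front [0.63355934 0.17663014]
```

The crop shows the small jar centred on the large lid (187,147 top crop), the bottle at (531,75) and the pot at (584,203). The pot is about 2 mm short in both x and y. I'll regrip and mend it before the bottle.

Request:
jog_arm:
  moves:
    - [[2.1,-3.4,0],0,1]
    - [[2.1,-3.4,0],0,1]
    - [[2.2,-3.3,0],0,1]
    - [[2.2,-3.2,0],0,1]
    - [[0,0,0],0,1]
    - [[0,0,0],0,1]
    - [[0,0,2],0,1]
    - [[0,0,2],0,1]

```text
time_s: 20.6
tool_pos: [0.5183, 0.1363, 0.154]
tool_rot: [3.142, -0.003, 0.004]
ft_force: [0.3, 0.0, -0.0]
gripper_width: 0.0853
gripper_force: 0.0
```

Request:
jog_arm:
  moves:
    - [[0,0,3],0,1]
    - [[0,0,3],0,1]
    - [[0,0,3],0,1]
    - [[0,0,1.5],0,1]
    - [[0,0,0.7],0,1]
    - [[0,0,0],0,1]
    - [[0,0,0],0,1]

```text
time_s: 21.3
tool_pos: [0.5188, 0.1375, 0.0429]
tool_rot: [-3.141, 0.001, -0.004]
ft_force: [0.1, 0.6, 0.4]
gripper_width: 0.0853
gripper_force: 0.0
```

Request:
jog_arm:
  moves:
    - [[-0.2,-0.2,0],0,0.5]
    - [[0,0,0],0,0]
    - [[0,0,0],0,-0.5]
    - [[0,0,0],0,-1]
    - [[0,0,0],0,-1]
    - [[0,0,0],0,-1]
    - [[0,0,0],0,-1]

```text
time_s: 22.0
tool_pos: [0.5164, 0.1398, 0.0424]
tool_rot: [-3.141, 0.0, -0.002]
ft_force: [-1.4, -0.4, 6.6]
gripper_width: 0.0563
gripper_force: 38.0
```

Request:
jog_arm:
  moves:
    - [[0,0,-0.5],0,-1]
    - [[0,0,-0.5],0,-1]
    - [[0.2,-0.2,0],0,-1]
    - [[0,0,0],0,-1]
    - [[0,0,0],0,-1]

```text
time_s: 22.5
tool_pos: [0.5177, 0.1416, 0.0509]
tool_rot: [3.141, -0.0, -0.001]
ft_force: [0.5, 0.2, -1.5]
gripper_width: 0.056
gripper_force: 37.4
```

Request:
jog_arm:
  moves:
    - [[0,0,0.5],0,-1]
    - [[0,0,0.3],0,-1]
    - [[0,0,0.1],0,-1]
    - [[0,0,0],0,-1]
    - [[0,0,0.1],0,-1]
    - [[0,0,0],0,-1]
    - [[0,0,0],0,-1]

```text
time_s: 23.2
tool_pos: [0.5178, 0.1415, 0.0424]
tool_rot: [3.141, -0.0, -0.0]
ft_force: [-6.3, -1.1, 10.2]
gripper_width: 0.0561
gripper_force: 38.6
```

Request:
jog_arm:
  moves:
    - [[0,0,0],0,0]
    - [[0,0,0],0,1]
    - [[0,0,0],0,1]
    - [[0,0,0],0,1]
    - [[0,0,0],0,1]
    - [[0,0,-2],0,1]
    - [[0,0,-4],0,1]
    - [[0,0,-4],0,1]

```text
time_s: 24.0
tool_pos: [0.5172, 0.1414, 0.1416]
tool_rot: [3.141, -0.0, -0.003]
ft_force: [1.1, -0.1, 0.2]
gripper_width: 0.085
gripper_force: 0.0
```

Request:
jog_arm:
  moves:
    - [[0,0,-3],0,1]
    - [[2.5,-1,0],0,1]
    - [[2.5,-1.1,0],0,1]
    - [[2.5,-1.1,0],0,1]
    - [[2.6,-1,0],0,1]
    - [[0,0,0],0,1]
    - [[0,0,0],0,1]

```text
time_s: 24.7
tool_pos: [0.6186, 0.1835, 0.1703]
tool_rot: [3.141, -0.0, -0.002]
ft_force: [-0.8, 0.0, -0.1]
gripper_width: 0.0853
gripper_force: 0.0
```

```bash
python3 - <<'E'
from m import *; from rig import r,imaging; import pickle
d={n:imaging.capture(n) for n in("scene",)}; pickle.dump(d,open("c5.pkl","wb"))
print(r.sense()["tool_pos"],r.sense()["joints"])
for n,c in d.items():
    u=proj(c,[.58,.16,.08]).astype(int); x,y=u-[70,65]; x,y=max(x,0),max(y,0); print(n,x,y)
    cv2.imwrite("pics/ab5.png",cv2.resize(c["image"][y:y+130,x:x+150,::-1],None,fx=4,fy=4,interpolation=cv2.INTER_CUBIC))
E
```

```text
[0.61840967 0.18337411 0.17094172] [ 2.31089391e-01  4.16412438e-01  1.09746901e+00 -1.42246931e-04
  1.62851751e+00  1.80207232e+00]
scene 264 111
```

View pics/ab5.png

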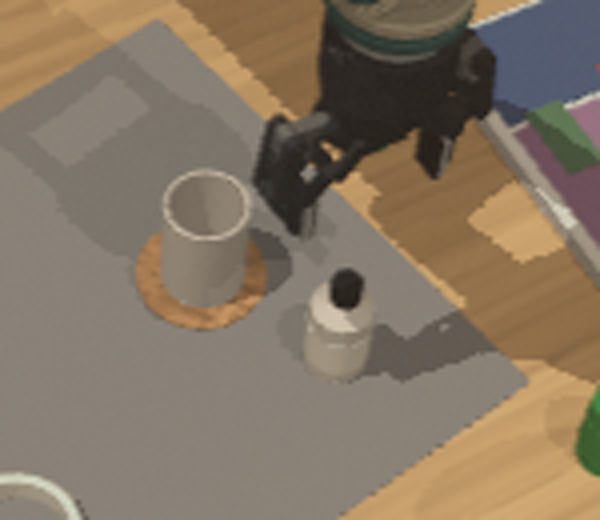

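The pot sits centred on its coaster (base at (203,277), coaster (201,278)). The bottle at (338,330) is bracketed by the open jaws, so I descend.

Request:
jog_arm:
  moves:
    - [[0,0,2],0,1]
    - [[0,0,3],0,1]
    - [[0,0,3],0,1]
    - [[0,0,3],0,1]
    - [[0,0,2],0,1]
    - [[0,0,1.2],0,1]
    - [[0,0,0],0,1]

```text
time_s: 25.45
tool_pos: [0.6176, 0.1831, 0.028]
tool_rot: [3.141, -0.001, -0.004]
ft_force: [-0.0, -0.4, -0.3]
gripper_width: 0.0851
gripper_force: 0.0
```

Request:
jog_arm:
  moves:
    - [[0,0,0],0,0.2]
    - [[0,0,0],0,0.1]
    - [[0,0,0],0,-0.2]
    - [[0,0,0],0,-1]
    - [[0,0,0],0,-1]
    - [[0,0,0],0,-1]
    - [[0,0,0],0,-1]

```text
time_s: 26.15
tool_pos: [0.6196, 0.1837, 0.0309]
tool_rot: [-3.141, 0.0, -0.004]
ft_force: [-1.7, -0.7, 6.1]
gripper_width: 0.0411
gripper_force: 35.4
```

Request:
jog_arm:
  moves:
    - [[0,0,-1],0,-1]
    - [[0,0,-3],0,-1]
    - [[0,0,-3],0,-1]
    - [[0,0,-3],0,-1]
    - [[0,0,0],0,-1]
    - [[0,0,0],0,-1]

```text
time_s: 26.75
tool_pos: [0.6189, 0.1836, 0.1296]
tool_rot: [-3.141, 0.0, -0.001]
ft_force: [0.4, -1.0, -1.7]
gripper_width: 0.041
gripper_force: 35.8
```

Request:
jog_arm:
  moves:
    - [[0,3,0],0,-1]
    - [[0,4,0],0,-1]
    - [[-1,4,0],0,-1]
    - [[-2.5,4,0],0,-1]
    - [[-2.5,4,0],0,-1]
    - [[-1.8,1,0],0,-1]
    - [[0,0,0],0,-1]
    - [[0,0,0],0,-1]

```text
time_s: 27.55
tool_pos: [0.5402, -0.0164, 0.128]
tool_rot: [-3.141, 0.001, 0.003]
ft_force: [-0.4, -0.4, -1.1]
gripper_width: 0.0412
gripper_force: 36.0
```

Request:
jog_arm:
  moves:
    - [[0,0,2],0,-1]
    - [[0,0,3],0,-1]
    - [[0,0,2.5],0,-1]
    - [[0,0,1.3],0,-1]
    - [[0,0,0.6],0,-1]
    - [[0,0,0.3],0,-1]
    - [[0,0,0],0,-1]
    - [[0,0,0],0,-1]

```text
time_s: 28.35
tool_pos: [0.5416, -0.0165, 0.0335]
tool_rot: [3.141, -0.0, 0.003]
ft_force: [0.1, -0.5, -1.7]
gripper_width: 0.0413
gripper_force: 36.0
```

Request:
jog_arm:
  moves:
    - [[0,0,0.1],0,-1]
    - [[0,0,0],0,-1]
    - [[0,0,0],0,-1]

```text
time_s: 28.65
tool_pos: [0.5409, -0.0165, 0.0316]
tool_rot: [3.141, -0.0, 0.001]
ft_force: [0.5, -0.1, -0.9]
gripper_width: 0.041
gripper_force: 36.0
```

Request:
jog_arm:
  moves:
    - [[0,0,0.1],0,-1]
    - [[0,0,0],0,-1]
    - [[0,0,0.1],0,-1]
    - [[0,0,0],0,-1]
    - [[0,0,0],0,-1]

```text
time_s: 29.15
tool_pos: [0.5412, -0.0165, 0.0309]
tool_rot: [3.141, -0.0, 0.002]
ft_force: [-5.6, 1.1, 11.2]
gripper_width: 0.041
gripper_force: 37.2
```

Request:
jog_arm:
  moves:
    - [[0,0,0],0,0.2]
    - [[0,0,0],0,1]
    - [[0,0,0],0,1]
    - [[0,0,0],0,1]
    - [[0,0,0],0,1]
    - [[0,0,-2],0,1]
    - [[0,0,-4],0,1]
    - [[0,0,-4],0,1]

```text
time_s: 29.95
tool_pos: [0.5401, -0.0164, 0.1297]
tool_rot: [-3.141, 0.0, 0.003]
ft_force: [0.7, -0.4, -0.1]
gripper_width: 0.0852
gripper_force: 0.0
```

Request:
jog_arm:
  moves:
    - [[0,0,-4],0,1]
    - [[-2,2,-3],0,1]
    - [[-3,3.5,0],0,1]
    - [[-3,3.5,0],0,1]
    - [[-3,3.5,0],0,1]
    - [[-3,3.5,0],0,1]
    - [[-1,4,0],0,1]
    - [[-1,4,0],0,1]

```text
time_s: 30.75
tool_pos: [0.3798, -0.2578, 0.1998]
tool_rot: [3.141, -0.001, 0.002]
ft_force: [1.2, -0.1, 0.5]
gripper_width: 0.0854
gripper_force: 0.0
```

Request:
jog_arm:
  moves:
    - [[-2,4,0],0,1]
    - [[-2,4,0],0,1]
    - [[-2,4,0],0,1]
    - [[-2,4,0],0,1]
    - [[0,0,0],0,1]
    - [[0,0,0],0,1]

```text
time_s: 31.35
tool_pos: [0.3002, -0.4168, 0.1989]
tool_rot: [-3.141, 0.003, 0.0]
ft_force: [-1.0, 0.2, 0.4]
gripper_width: 0.0853
gripper_force: 0.0
```

```bash
python3 - <<'E'
from m import *; from rig import r,imaging; import pickle
d={n:imaging.capture(n) for n in("top","scene")}; pickle.dump(d,open("c6.pkl","wb"))
print(r.sense()["tool_pos"])
T,S=d["top"],d["scene"]
cv2.imwrite("pics/ftop.png",cv2.resize(T["image"][155:297,200:388,::-1],None,fx=4,fy=4,interpolation=cv2.INTER_CUBIC))
cv2.imwrite("pics/fscene.png",cv2.resize(S["image"][115:315,160:400,::-1],None,fx=3,fy=3,interpolation=cv2.INTER_CUBIC))
E
```

```text
[ 0.30114121 -0.41575095  0.19929104]
```

View pics/ftop.png

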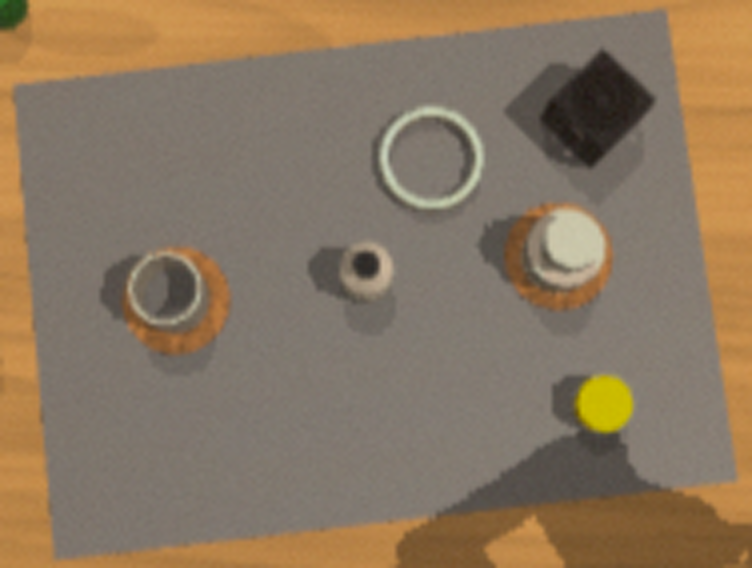

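View pics/fscene.png

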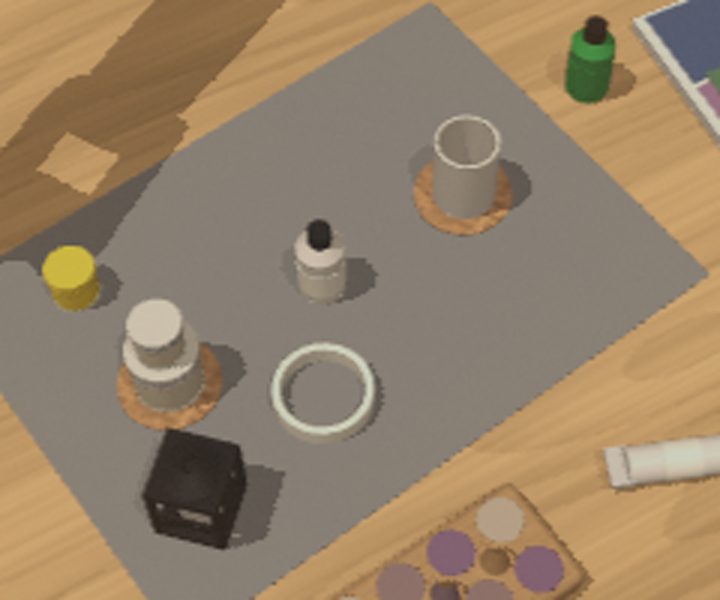

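```bash
python3 - <<'E'
from m import *; import pickle
d=pickle.load(open("c6.pkl","rb")); T,S=d["top"],d["scene"]
t=lambda x,y:np.array([200+(x+.5)/4-.5,155+(y+.5)/4-.5]); s=lambda x,y:np.array([160+(x+.5)/3-.5,115+(y+.5)/3-.5])
for n,a,b,z in [("pot",t(165.5,289),s(467,142),.083),("cap",t(366,264),s(319,228),.09),("shoulder",t(367,270),s(320,247),.064),("small",t(572.5,238),s(155,324),.103)]:
    print(n,onplane(T,a,z),onplane(S,b,z))
E
```

```text
pot [0.51389863 0.14035053] [0.51901237 0.13978823]
cap [ 0.53667159 -0.0163326 ] [ 0.53864355 -0.01588729]
shoulder [ 0.53529152 -0.01729636] [ 0.54058451 -0.01716442]
small [ 0.55918342 -0.17517934] [ 0.56269357 -0.17608726]
```

The final pictures show all four upright and released, with tape (431,158) and lantern (600,100) where they were. Each centre is within about 1 to 2 mm of its target, so I'm handing in.

```bash
python3 -c "
from rig import workorder; print(workorder.sign_off())"
```

```text
the job is handed in; nothing more can be done
None
```

I handed in the job with all four objects upright and released, each within about 1–2 mm of centre by the cameras, and the tape and lantern unmoved, at about 31 s of the 106 s allowed. The pot is on the left coaster, the large jar with the small jar on its lid is on the right coaster, and the bottle is midway between them; the pot first landed about 3 mm off, so I regripped and re-centred it before placing the bottle.

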